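Make up two specimen kits

ROBOT

A 6-joint arm with a two-finger parallel gripper is mounted at the origin on the work surface. World frame = base frame: x ahead of the robot, y to its left, z up, the work surface at z = 0. Lengths are in m, angles in rad, forces in N, time in s.
With the tool pointing down it reaches from about 0.275 to 0.825 m from the base axis. Payload 5.2 kg.
Tool frame: the origin (TCP) lies at the very end of the fingers, on their centre line; the grasp point (between the pads) lies 19 mm behind it; z points along the fingers, y is the line along which they close (so a half turn about z gives the same grasp; the last joint's range is limited). The gripper opens to 93 mm and grips with 3 to 60 N. Pads are 15 mm wide; open, the fingers measure 128 mm over their backs; the gripper's body (75 mm by 188 mm) begins 65 mm behind the grasp point.
Start: joints at [-0.203, 0.259, 1.535, -0, 1.348, -0.203], TCP at [0.55, 0, 0.219] pointing down, gripper open.
Joint ranges: [-3.14, 3.14], [-0.91, 2.08], [0.19, 2.58], [-1.22, 4.36], [0.22, 2.71], [-3.12, 3.12]. Speed limits (rad/s): [2.57, 2.57, 3.14, 3.14, 3.14, 3.14].

INTERFACE

Orientations are given as a unit quaternion [w, x, y, z].
In Python, from workcell import telemetry, snapshot, bot, boxes_of gives the robot as it stands.
- The arm moves only by the shell command python3 -m handwheel 'ROWS'. ROWS is JSON, a list of rows, each an object of numbers: "hand": the opening, from 0 (shut) to 1 (fully open); "x", "y", "z": the shift along the tool's x, y, z each as a share of 150 mm, from -1 to 1; "wx", "wy", "wz": the turn, a rotation vector about the tool's x, y, z each as a share of 45 degrees, from -1 to 1. A call has 1 to 20 rows; each row is the pose to reach, as a shift and turn from the pose commanded when the call began, along the tool's axes at that moment; what a row does not reach only later rows make up. A row lasts 1/12 s, in which the tool goes at most 41.7 mm and 7.16 degrees, less where a joint would pass 70% of its speed; a pose out of reach is approached as far as the arm can. A call with a number of a shift or a turn outside -1 to 1 is refused whole. A call with a gripper value outside its range is refused whole. The fingers move at their own pace and stop on an object; the grip force is fixed at half the most. Time passes only in rows, so rows that repeat a pose let the fingers close. It gives the time, the measured TCP pose, the force, the opening and the grip force at its end, in the units of the state.
- telemetry.state(): the state, without advancing time (a new reading comes with each control period).
- snapshot(name): name is "scene" or "side" or "wrist"; returns a dict with "color" (420x560x3 uint8, red, green, blue), "depth" (420x560 float32, m along the optical axis (not along the pixel's ray), 0 where there is no reading), "camera_matrix" (3x3 intrinsics, pixels), "R" (3x3) and "t" (3): a world point X has camera coordinates R X + t. Camera axes: x right, y down, z forward; pixel columns grow to the right and rows downward; lengths in m; the calibration is good to about 2 mm. A picture is of the moment at which its call begins.
- bot.close_job(): hands the job in; it is judged then, once.
Trained networks look in a picture, given as the dict that the camera call returned (one of the last four; its "shot" number tells which), for a name from the list of things; names that differ only in an ending like _2 or _b are one class to them, and where a whole thing is asked for, a point or a joint stands for the part that bears it (a point fixed in the world has none). Each returns a list of dicts, best first, with "p" (0 to 1); they miss things now and then, are a little off and sometimes report something else, mostly with a low value. They report only what shows in the picture. A call takes as long as a camera call. They do not tell look-alikes from the thing itself.
- boxes_of(picture, name): "location" ([x, y, z] in m, in the coordinates of the camera as it stood for that picture, good to about 4 mm: the middle of the surface that is visible of it).
The state is a dict: "time_s": time; "q": joint angles; "qvel": joint speeds; "joint_torque": joint torques, N m; "tool_pos": TCP position; "eef_rot": TCP orientation; "force": force on the tool from outside, world axes, zero at the start; "ft_torque": the same for the moment, N m; "finger_gap": finger opening in m; "gripper_force": force on a finger pad.
Only numpy, scipy, OpenCV 4.12 (cv2) and the standard library are available. Lean on these libraries where they do the work, as an engineer would, in place of code of your own. Each camera call takes 0.05 s, during which the arm holds its last target. There are 200 camera calls.

TASK

Make up two teaching kits from the stock in the middle of the bench. Long enamel tray: the slide box flat in the large compartment with the covered dish centred on top of it, and the narrowest jar upright in the small compartment. Short grey tray: the widest jar upright in the large compartment and the stand magnifier upright in the small one; set things down without dropping them, and leave the middle-sized jar where it stands.

Things in the scene. Friction and masses are not known exactly. Their poses are not given: they have to be found in the camera images.
- slide_box_mid (a point): Microscope-slide box: closed rigid grey plastic box with a dark lid seam and a paper label on its flat lid, 88 long (its x) x 60 wide (its y) x 32 mm high, about 0.14 kg. The point is its centre, 16 mm above its underside; its z is up.
- dish_mid (a point): Covered glass specimen dish: a flat white disc with a clear cover, diameter 56 mm, 18 mm high, about 0.06 kg. The point is its centre, 9 mm above its underside; z is up.
- narrow_jar_mid (a point): The narrowest of the three jars: amber glass with a white screw lid that has a grey disc on top, an upright cylinder of diameter 36 mm, 66 mm high, about 0.09 kg. The point is its centre, 33 mm above its underside; z is up.
- wide_jar_mid (a point): The widest, lowest of the three jars: amber glass with a white screw lid that has a grey disc on top, an upright cylinder of diameter 62 mm, 40 mm high, about 0.16 kg. The point is its centre, 20 mm above its underside; z is up.
- magnifier_mid (a point): Stand magnifier: a clear barrel between two aluminium rings with a greenish glass lens on top, an upright cylinder of diameter 40 mm, 36 mm high, about 0.08 kg. The point is its centre, 18 mm above its underside; z is up.
- spare_jar_mid (a point): The middle-sized of the three jars, to be left alone: amber glass with a white screw lid that has a grey disc on top, diameter 50 mm, 58 mm high. It stands among the stock. The point is its centre, 29 mm above its underside.
- long_tray: Long white enamel tray with a blue rim, fixed to the bench, 220 (its x) x 133 (its y) mm outside. Floor 3 mm thick, walls 4 mm thick, their tops 18 mm above the bench (rim bead to 19 mm). Origin: centre of its underside, on the bench. One cross wall of the same height parallel to its y splits it: the large compartment spans x = -106 to +18 mm (centre x = -44), the small one x = +22 to +106 mm (centre x = +64); both span y = -62.5 to +62.5 mm.
- short_tray: Short grey plastic tray, fixed to the bench, 180 (its x) x 120 (its y) mm outside. Floor 3 mm thick, walls 4 mm thick, their tops 18 mm above the bench (rim bead to 19 mm). Origin: centre of its underside, on the bench. One cross wall of the same height parallel to its y splits it: the small compartment spans x = -86 to -18 mm (centre x = -52), the large one x = -14 to +86 mm (centre x = +36); both span y = -56 to +56 mm.
Things that resemble listed ones, but are neither listed nor needed, are in the scene too. Leave any black or yellow look-alike of the part that bears narrow_jar_mid alone.

How it is judged:
By the outcome, as a careful person would: the job done as asked, in the order asked, and still so for the second after the job is handed in, with the robot touching nothing.
It also fails if it takes over 123 s, if anything falls off the work surface, if the arm or the gripper's body presses on something with over 40 N, if the wrist force passes 120 N, or if a joint passes its speed limit or range.

## Working session

There is one attempt and no reset: what is moved stays moved. The work goes in short steps, Python scripts to look and compute and a shell command to move; the robot and the scene stay as the last step left them, time stands still between calls to the robot, and variables do not carry over. Pictures are saved under pics/ and viewed, at most 14 in all, crops included, and the job is handed in when it is done.

```bash
mkdir -p pics; ls
cat > h.py <<'E'
import numpy as np, cv2
from workcell import telemetry, snapshot, bot, boxes_of
def world(p,X): return p["R"].T@(np.array(X)-p["t"])
def pts(p):
    d=p["depth"];K=p["camera_matrix"];v,u=np.mgrid[:d.shape[0],:d.shape[1]]
    c=np.stack([(u-K[0,2])/K[0,0]*d,(v-K[1,2])/K[1,1]*d,d],-1)
    w=(c-p["t"])@p["R"]; w[d==0]=np.nan
    return w
def save(p,n,box=None,s=1):
    im=p["color"][...,::-1]
    if box: im=im[box[1]:box[3],box[0]:box[2]]
    cv2.imwrite("pics/"+n,cv2.resize(im,None,fx=s,fy=s))
E
python3 - <<'E'
from h import *
names="slide_box_mid dish_mid narrow_jar_mid wide_jar_mid magnifier_mid spare_jar_mid long_tray short_tray".split()
for c in ("scene","side"):
    p=snapshot(c); save(p,c+"0.png")
    print(c,p["R"].round(2).tolist(),p["t"].round(3))
    for n in names:
        for b in boxes_of(p,n)[:4]:
            x=p["camera_matrix"]@np.array(b["location"]);print(n,round(b["p"],2),world(p,b["location"]).round(3),(x[:2]/x[2]).round())
print(telemetry.state())
E
```

```text
pics
scene [[0.32, 0.95, -0.02], [0.62, -0.22, -0.75], [-0.72, 0.22, -0.66]] [-0.141 -0.272  1.42 ]
slide_box_mid 0.96 [0.481 0.117 0.029] [329. 195.]
slide_box_mid 0.21 [ 0.469 -0.01   0.039] [272. 201.]
dish_mid 0.66 [0.595 0.131 0.016] [358. 233.]
narrow_jar_mid 0.93 [ 0.461 -0.133  0.057] [214. 206.]
narrow_jar_mid 0.7 [ 0.397 -0.108  0.053] [218. 186.]
narrow_jar_mid 0.63 [ 0.537 -0.134  0.048] [223. 233.]
wide_jar_mid 0.68 [ 0.472 -0.009  0.039] [273. 202.]
magnifier_mid 0.87 [ 0.6   -0.003  0.034] [297. 244.]
spare_jar_mid 0.85 [ 0.626 -0.125  0.047] [239. 265.]
long_tray 0.97 [0.533 0.28  0.003] [406. 202.]
short_tray 0.87 [ 0.545 -0.305  0.004] [139. 274.]
side [[-0.98, -0.22, -0.02], [-0.12, 0.62, -0.77], [0.18, -0.75, -0.63]] [0.5   0.093 1.118]
slide_box_mid 0.81 [0.469 0.135 0.03 ] [285. 263.]
dish_mid 0.56 [0.581 0.143 0.013] [231. 264.]
narrow_jar_mid 0.86 [ 0.381 -0.087  0.043] [344. 197.]
narrow_jar_mid 0.8 [ 0.451 -0.119  0.041] [316. 186.]
narrow_jar_mid 0.56 [ 0.524 -0.128  0.042] [286. 180.]
wide_jar_mid 0.75 [0.447 0.01  0.038] [307. 222.]
magnifier_mid 0.81 [0.
[... 182 characters left out ...]
time_s': 0.9, 'q': array([-2.02822377e-01,  2.58593125e-01,  1.53496795e+00, -6.91711235e-06,
        1.34799906e+00, -2.02794506e-01]), 'qvel': array([-0.00056751, -0.00145274, -0.0003305 , -0.00081112, -0.00042242,
        0.00069634]), 'joint_torque': array([ 1.94435420e-04, -4.37180114e+01, -2.84306556e+01,  7.20271678e-02,
        3.11757973e-02,  5.16091404e-06]), 'tool_pos': array([5.50020679e-01, 4.39046134e-06, 2.18669329e-01]), 'eef_rot': array([1.54339878e-05, 7.07116095e-01, 7.07097467e-01, 6.12966047e-06]), 'force': array([ 0.5256503 ,  0.51253639, -0.26998843]), 'ft_torque': array([ 0.01849528,  0.0451186 , -0.00815124]), 'gripper_force': 0.0, 'finger_gap': 0.09293134117724823}
```

View pics/scene0.png

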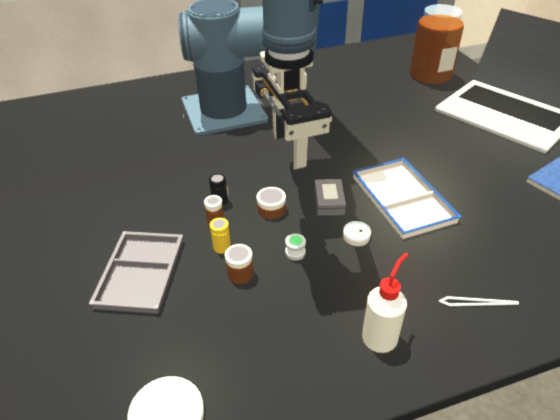

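View pics/side0.png

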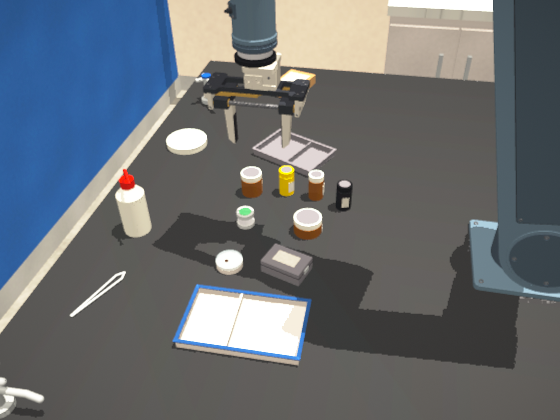

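The scene view shows the black jar (219,188), the amber narrow jar (214,206) and the yellow jar (220,236) in a row, with the spare jar at (239,265). The wide jar is at (272,203), the box at (329,196), the dish at (357,233) and the magnifier at (296,246). The trays are at the left (grey) and right (enamel). Next I fit precise poses from depth.

```bash
cat >> h.py <<'E'
from scipy.optimize import least_squares
def near(W,c,r,z0,z1):
    f=W.reshape(-1,3); m=(np.hypot(f[:,0]-c[0],f[:,1]-c[1])<r)&(f[:,2]>z0)&(f[:,2]<z1); return f[m]
def disc(W,c,D,h,r=None):
    q=near(W,c,r or D/2+.02,h-.006,h+.008)
    if len(q)<8: return None
    (x,y),R=cv2.minEnclosingCircle((q[:,:2]*1000).astype(np.float32)); m=np.median(q,0)
    return np.round([x/1000,y/1000,m[0],m[1],m[2],2*R/1000],4),len(q)
def rect(q):
    c,s,a=cv2.minAreaRect((q[:,:2]*1000).astype(np.float32)); return np.round(c,1),np.round(s,1),round(a,1),len(q)
E
python3 - <<'E'
from h import *
O=dict(dish=((.59,.137),.056,.018),narrow=((.457,-.126),.036,.066),wide=((.46,0),.062,.040),mag=((.595,.004),.040,.036),spare=((.615,-.115),.05,.058),yellow=((.53,-.13),.036,.066),black=((.39,-.1),.036,.066))
for c in ("scene","side","wrist"):
    p=snapshot(c);W=pts(p); print(c)
    if c=="wrist": save(p,"wrist0.png")
    for n,(xy,D,h) in O.items(): print(n,disc(W,xy,D,h))
    q=near(W,(.475,.126),.06,.026,.04)
    if len(q)>9: print("box",rect(q),np.median(q[:,2]))
    for n,xy in (("long",(.525,.28)),("short",(.54,-.304))):
        q=near(W,xy,.15,.014,.023)
        if len(q)<50: continue
        (cx,cy),s,a,N=rect(q); print(n,(cx,cy),s,a,N)
        a=np.radians(a if s[0]>s[1] else a+90); R=np.array([[np.cos(a),np.sin(a)],[-np.sin(a),np.cos(a)]])
        l=(q[:,:2]*1000-[cx,cy])@R.T
        l=l[abs(l[:,1])<45]; print(np.degrees(a),np.histogram(l[:,0],np.arange(-112,113,8))[0])
E
```

```text
scene
dish (array([0.5891, 0.1326, 0.5916, 0.1309, 0.0178, 0.0581]), 458)
narrow (array([ 0.4542, -0.1315,  0.4575, -0.1323,  0.0659,  0.0378]), 187)
wide (array([ 0.4508, -0.0062,  0.4543, -0.0074,  0.04  ,  0.0645]), 464)
mag (array([ 0.5907, -0.0022,  0.5938, -0.0037,  0.036 ,  0.0422]), 265)
spare (array([ 0.6074, -0.1219,  0.61  , -0.1217,  0.0579,  0.0512]), 454)
yellow (array([ 0.5258, -0.1369,  0.5292, -0.1376,  0.0657,  0.0387]), 213)
black (array([ 0.3853, -0.1062,  0.3876, -0.1072,  0.066 ,  0.0406]), 162)
box (array([470.4, 122.2]), array([60.2, 94.9]), 72.5, 757) 0.03190198707516967
long (np.float64(515.2), np.float64(241.1)) [230.1 221. ] 1.2 1175
1.2 [87 12 10  6  7  9  9  8  8  8  8 11  8  8  9 13 78 15  9 11 12  8 13 11
  9 14 10 75]
short (np.float64(539.2), np.float64(-302.9)) [128.5 190.8] 65.5 1287
155.5 [  0   0 155  41   0   0   0   0   0   0   0   0   0   0   0 107  29   0
   0   0   0   0   0   0 107  73   0   0]
side
dish (array([0.5878, 0.1337, 0.5871, 0.1364, 0.0175, 0.0616]), 450)
narrow (array([ 0.4513, -0.1304,  0.4518, -0.1272,  0.0654,  0.0428]), 132)
[... 1000 characters left out ...]
0618]), 2186)
mag (array([ 0.5904, -0.0014,  0.5902, -0.0011,  0.036 ,  0.0398]), 899)
spare (array([ 0.6063, -0.1139,  0.6064, -0.1055,  0.0579,  0.0478]), 494)
yellow None
black (array([ 0.3763, -0.0964,  0.3762, -0.0932,  0.0656,  0.0269]), 109)
box (array([470.3, 123. ]), array([60., 88.]), 72.3, 4850) 0.03168667015450094
long (np.float64(561.7), np.float64(143.5)) [89.5 17.8] 18.6 560
18.6 [  0   0   0   0   0   0   0   0   8   0   0   0   0  12  81 113 125 118
  81  22   0   0   0   0   0   0   0   0]
short (np.float64(506.5), np.float64(-260.6)) [80.5 91.1] 65.6 524
155.6 [  0   0   0   0   0   0   0   0   5  17  26  30  30  28  29  30  30  30
  72 197   0   0   0   0   0   0   0   0]
```

View pics/wrist0.png

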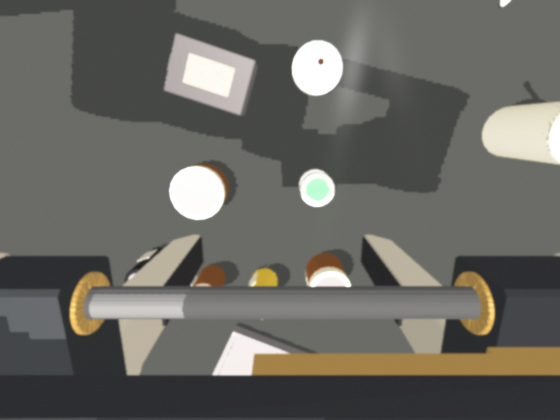

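The wrist view shows the box (210,73), dish (317,67), magnifier (317,188) and wide jar (198,192) clearly, and its depth gives diameters that match the list. I'll refit the long tray without the dish and work out the first move.

```bash
cat >> h.py <<'E'
from scipy.spatial.transform import Rotation as Ro
def to(x,y,z,psi):
    "psi: world angle (deg) of closing line; prints shares for a move from the present pose"
    s=telemetry.state(); q=s["eef_rot"]; R=Ro.from_quat([q[1],q[2],q[3],q[0]]).as_matrix()
    d=R.T@(np.array([x,y,z])-s["tool_pos"]); a=np.radians(psi); c,n=np.cos(a),np.sin(a)
    best=None
    for k in (1,-1):
        G=np.array([[-n*k,c*k,0],[c*k,n*k,0],[0,0,-1]]).T
        w=(Ro.from_matrix(R.T@G)).as_rotvec()
        if best is None or np.linalg.norm(w)<np.linalg.norm(best): best=w
    print("t",round(s["time_s"],2),"shift",(d/.15).round(3),"turn",(np.degrees(best)/45).round(3),"q6",s["q"][5].round(2),"gap",round(s["finger_gap"],3))
E
python3 - <<'E'
from h import *
for c in ("scene","side"):
    W=pts(snapshot(c)); q=near(W,(.525,.28),.15,.014,.023); q=q[np.hypot(q[:,0]-.589,q[:,1]-.133)>.05]; q=q[q[:,1]>.18]
    (cx,cy),s,a,N=rect(q); print((cx,cy),s,a)
    a=a if s[0]>s[1] else a-90
    for a in (a,): 
        r=np.radians(a);R=np.array([[np.cos(r),np.sin(r)],[-np.sin(r),np.cos(r)]]);l=(q[:,:2]*1000-[cx,cy])@R.T;l=l[abs(l[:,1])<45]; print(a,np.histogram(l[:,0],np.arange(-120,121,8))[0], np.median(l[abs(l[:,0])<40,0]))
to(.4703,.123,.10,72.3)
E
```

```text
(np.float64(514.2), np.float64(280.7)) [230.  142.7] 1.9
1.9 [ 14 103   8   0   0   0   0   0   0   0   0   0   0   0   0   0   1  92
   4   0   0   0   0   0   0   0   0   0  92  37] 21.739269708651552
(np.float64(514.5), np.float64(280.3)) [226.6 143.4] 1.6
1.6 [ 29 130   0   0   0   0   0   0   0   0   0   0   0   0   0   0   0 102
   0   0   0   0   0   0   0   0   0   0 157  18] 19.124032928672467
t 1.15 shift [ 0.82  -0.531  0.791] turn [-0.    -0.    -1.607] q6 -0.2 gap 0.093
```

```bash
python3 -m handwheel '[{"hand":1,"x":0.82,"y":-0.531,"z":0.6,"wz":-1},{"hand":1,"x":0.82,"y":-0.531,"z":0.6,"wz":-1},{"hand":1,"x":0.82,"y":-0.531,"z":0.6,"wz":-1},{"hand":1,"x":0.82,"y":-0.531,"z":0.6,"wz":-1},{"hand":1,"x":0.82,"y":-0.531,"z":0.6,"wz":-1},{"hand":1,"x":0.82,"y":-0.531,"z":0.6,"wz":-1},{"hand":1,"x":0.82,"y":-0.531,"z":0.6,"wz":-1},{"hand":1,"x":0.82,"y":-0.531,"z":0.6,"wz":-1}]'
python3 - <<'E'
from h import *
p=snapshot("wrist");W=pts(p);q=near(W,(.475,.126),.06,.026,.04)
if len(q)>9:print(rect(q))
to(.4703,.123,.010,72.3)
E
```

```text
(array([469.5, 123.3]), array([60.1, 89.9]), 72.2, 4848)
t 1.2 shift [ 0.82  -0.531  1.391] turn [-0.    -0.    -1.607] q6 -0.2 gap 0.093$[0]: bad value
```

```bash
python3 -m handwheel '[{"hand":1.0,"x":0.2,"y":-0.1,"z":0.1,"wx":0.0,"wy":0.0,"wz":-0.1}]'; python3 -m handwheel --help | head -20
```

```text
time_s: 1.28
tool_pos: [0.5392, 0.0261, 0.2059]
eef_rot: [0.004, 0.68, 0.733, 0.001]
force: [-0.1, 0.5, 0.4]
finger_gap: 0.0928
gripper_force: 0.0invalid input: not JSON, or not a number
```

```bash
python3 -m handwheel '[{"hand":1,"x":0.6,"y":-0.45,"z":0.6,"wx":0,"wy":0,"wz":-1},{"hand":1,"x":0.6,"y":-0.45,"z":0.6,"wx":0,"wy":0,"wz":-1},{"hand":1,"x":0.6,"y":-0.45,"z":0.6,"wx":0,"wy":0,"wz":-1},{"hand":1,"x":0.6,"y":-0.45,"z":0.6,"wx":0,"wy":0,"wz":-1},{"hand":1,"x":0.6,"y":-0.45,"z":0.6,"wx":0,"wy":0,"wz":-1},{"hand":1,"x":0.6,"y":-0.45,"z":0.6,"wx":0,"wy":0,"wz":-1},{"hand":1,"x":0.6,"y":-0.45,"z":0.6,"wx":0,"wy":0,"wz":-1},{"hand":1,"x":0.6,"y":-0.45,"z":0.6,"wx":0,"wy":0,"wz":-1}]'
python3 - <<'E'
from h import *
p=snapshot("wrist");W=pts(p);q=near(W,(.475,.126),.06,.026,.04)
if len(q)>9:print(rect(q))
to(.4700,.123,.010,72.3)
E
```

```text
time_s: 1.95
tool_pos: [0.4606, 0.1147, 0.1137]
eef_rot: [0.0, 0.345, 0.938, 0.0]
force: [0.6, 0.2, -0.4]
finger_gap: 0.0933
gripper_force: 0.0
(array([469.1, 123.4]), array([60.1, 89.9]), 72.3, 7002)
t 2.0 shift [-0.01   0.083  0.691] turn [ 0.     0.    -0.508] q6 -0.85 gap 0.093
```

```bash
python3 -m handwheel '[{"hand":1,"x":-0.01,"y":0.083,"z":0.3,"wx":0,"wy":0,"wz":-0.508},{"hand":1,"x":-0.01,"y":0.083,"z":0.3,"wx":0,"wy":0,"wz":-0.508},{"hand":1,"x":-0.01,"y":0.083,"z":0.3,"wx":0,"wy":0,"wz":-0.508},{"hand":1,"x":-0.01,"y":0.083,"z":0.3,"wx":0,"wy":0,"wz":-0.508},{"hand":1,"x":-0.01,"y":0.083,"z":0.5,"wx":0,"wy":0,"wz":-0.508},{"hand":1,"x":-0.01,"y":0.083,"z":0.69,"wx":0,"wy":0,"wz":-0.508},{"hand":1,"x":-0.01,"y":0.083,"z":0.69,"wx":0,"wy":0,"wz":-0.508},{"hand":0.5,"x":-0.01,"y":0.083,"z":0.69,"wx":0,"wy":0,"wz":-0.508},{"hand":0.5,"x":-0.01,"y":0.083,"z":0.69,"wx":0,"wy":0,"wz":-0.508},{"hand":0.5,"x":-0.01,"y":0.083,"z":0.69,"wx":0,"wy":0,"wz":-0.508},{"hand":0.5,"x":-0.01,"y":0.083,"z":0.69,"wx":0,"wy":0,"wz":-0.508},{"hand":0.5,"x":-0.01,"y":0.083,"z":0.69,"wx":0,"wy":0,"wz":-0.508}]'
python3 - <<'E'
from h import *
to(.4703,.2792,.11,91.7)
E
```

```text
time_s: 3.0
tool_pos: [0.4709, 0.123, 0.0114]
eef_rot: [0.001, 0.154, 0.988, 0.0]
force: [-0.4, 0.2, -0.4]
finger_gap: 0.0641
gripper_force: 0.0
t 3.0 shift [ 0.318  0.992 -0.657] turn [ 0.001  0.003 -0.43 ] q6 -1.24 gap 0.064
```

```bash
python3 -m handwheel '[{"hand":0,"x":0,"y":0,"z":0,"wx":0,"wy":0,"wz":0},{"hand":0,"x":0,"y":0,"z":0,"wx":0,"wy":0,"wz":0},{"hand":0,"x":0,"y":0,"z":0,"wx":0,"wy":0,"wz":0},{"hand":0,"x":0,"y":0,"z":-0.1,"wx":0,"wy":0,"wz":0},{"hand":0,"x":0,"y":0,"z":-0.3,"wx":0,"wy":0,"wz":0},{"hand":0,"x":0,"y":0,"z":-0.5,"wx":0,"wy":0,"wz":0},{"hand":0,"x":0,"y":0,"z":-0.5,"wx":0,"wy":0,"wz":0}]'
python3 - <<'E'
from h import *
to(.4703,.2792,.085,91.7)
E
```

```text
time_s: 3.58
tool_pos: [0.4733, 0.1232, 0.0901]
eef_rot: [0.004, 0.153, 0.988, 0.001]
force: [1.0, 0.1, -0.9]
finger_gap: 0.0596
gripper_force: 30.0
t 3.58 shift [0.335 0.985 0.034] turn [ 0.002  0.011 -0.43 ] q6 -1.24 gap 0.06
```

```bash
python3 -m handwheel '[{"hand":0,"x":0.1,"y":0.25,"z":0,"wx":0,"wy":0,"wz":-0.15},{"hand":0,"x":0.2,"y":0.5,"z":0,"wx":0,"wy":0,"wz":-0.3},{"hand":0,"x":0.3,"y":0.7,"z":0,"wx":0,"wy":0,"wz":-0.43},{"hand":0,"x":0.335,"y":0.9,"z":0,"wx":0,"wy":0,"wz":-0.43},{"hand":0,"x":0.335,"y":0.985,"z":0,"wx":0,"wy":0,"wz":-0.43},{"hand":0,"x":0.335,"y":0.985,"z":0,"wx":0,"wy":0,"wz":-0.43},{"hand":0,"x":0.335,"y":0.985,"z":0,"wx":0,"wy":0,"wz":-0.43}]'
python3 - <<'E'
from h import *
W=pts(snapshot("wrist")); q=near(W,(.5143,.2805),.15,.015,.022); save(snapshot("wrist"),"w1.png")
print(rect(q)); 
W=pts(snapshot("scene")); q=near(W,(.5143,.2805),.15,.012,.022); print(rect(q))
to(.4703,.2792,.0150,91.7)
E
```

```text
time_s: 4.17
tool_pos: [0.4664, 0.2789, 0.0844]
eef_rot: [-0.001, -0.016, 1.0, -0.0]
force: [1.0, -0.5, -1.5]
finger_gap: 0.0596
gripper_force: 30.0
(array([499.1, 280.6]), array([193.9, 139.7]), 1.8, 4320)
(array([516.1, 245.3]), array([228.9, 213. ]), 1.0, 1118)
t 4.32 shift [-0.026  0.011  0.465] turn [-0.001 -0.001 -0.002] q6 -1.27 gap 0.059
```

View pics/w1.png

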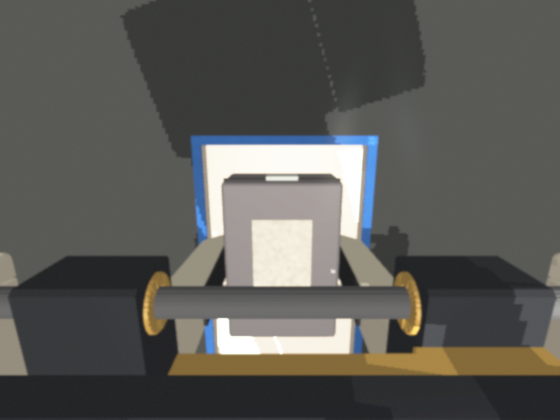

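The box hangs held over the large compartment (282,250), square to the tray. Lowering it.

```bash
python3 -m handwheel '[{"hand":0,"x":-0.026,"y":0.011,"z":0.15,"wx":0,"wy":0,"wz":0},{"hand":0,"x":-0.026,"y":0.011,"z":0.3,"wx":0,"wy":0,"wz":0},{"hand":0,"x":-0.026,"y":0.011,"z":0.4,"wx":0,"wy":0,"wz":0},{"hand":0,"x":-0.026,"y":0.011,"z":0.45,"wx":0,"wy":0,"wz":0},{"hand":0,"x":-0.026,"y":0.011,"z":0.467,"wx":0,"wy":0,"wz":0},{"hand":0,"x":-0.026,"y":0.011,"z":0.467,"wx":0,"wy":0,"wz":0},{"hand":0,"x":-0.026,"y":0.011,"z":0.467,"wx":0,"wy":0,"wz":0}]'; python3 -m handwheel '[{"hand":0.78,"x":0,"y":0,"z":0,"wx":0,"wy":0,"wz":0},{"hand":0.78,"x":0,"y":0,"z":0,"wx":0,"wy":0,"wz":0},{"hand":0.78,"x":0,"y":0,"z":0,"wx":0,"wy":0,"wz":0},{"hand":0.78,"x":0,"y":0,"z":0,"wx":0,"wy":0,"wz":0},{"hand":0.78,"x":0,"y":0,"z":-0.1,"wx":0,"wy":0,"wz":0},{"hand":0.78,"x":0,"y":0,"z":-0.3,"wx":0,"wy":0,"wz":0},{"hand":0.78,"x":0,"y":0,"z":-0.5,"wx":0,"wy":0,"wz":0},{"hand":1,"x":0,"y":0,"z":-0.7,"wx":0,"wy":0,"wz":0},{"hand":1,"x":0,"y":0,"z":-0.7,"wx":0,"wy":0,"wz":0}]'
python3 - <<'E'
from h import *
to(.5885,.133,.10,90)
E
```

```text
time_s: 4.9
tool_pos: [0.4713, 0.2803, 0.0158]
eef_rot: [0.001, -0.014, 1.0, 0.0]
force: [0.8, 1.0, -1.7]
finger_gap: 0.06
gripper_force: 30.0
time_s: 5.65
tool_pos: [0.4743, 0.2822, 0.1263]
eef_rot: [0.005, -0.015, 1.0, 0.002]
force: [0.9, 0.8, 0.5]
finger_gap: 0.0815
gripper_force: 0.0
t 5.65 shift [-0.729 -1.018  0.18 ] turn [0.004 0.013 0.039] q6 -1.27 gap 0.082
```

```bash
python3 -m handwheel '[{"hand":1,"x":-0.73,"y":-1,"z":0,"wx":0,"wy":0,"wz":0.04},{"hand":1,"x":-0.73,"y":-1,"z":0,"wx":0,"wy":0,"wz":0.04},{"hand":1,"x":-0.73,"y":-1,"z":0.1,"wx":0,"wy":0,"wz":0.04},{"hand":1,"x":-0.73,"y":-1,"z":0.18,"wx":0,"wy":0,"wz":0.04},{"hand":1,"x":-0.73,"y":-1,"z":0.18,"wx":0,"wy":0,"wz":0.04},{"hand":1,"x":-0.73,"y":-1,"z":0.18,"wx":0,"wy":0,"wz":0.04},{"hand":1,"x":-0.73,"y":-1,"z":0.18,"wx":0,"wy":0,"wz":0.04}]'
python3 - <<'E'
from h import *
p=snapshot("wrist");W=pts(p);print(disc(W,(.5885,.133),.056,.018))
for c in ("scene","side"):
    W=pts(snapshot(c));q=near(W,(.470,.279),.06,.030,.045);print(rect(q),np.median(q[:,2]))
to(.5885,.133,.005,90)
E
```

```text
time_s: 6.23
tool_pos: [0.5843, 0.133, 0.0919]
eef_rot: [-0.001, 0.002, 1.0, 0.0]
force: [-0.2, 1.5, -0.3]
finger_gap: 0.0929
gripper_force: 0.0
(array([0.5888, 0.1333, 0.5875, 0.1333, 0.0177, 0.0565]), 3416)
(array([476.3, 279.6]), array([82.5, 62.8]), 1.3, 391) 0.03490469572910354
(array([468.9, 280.9]), array([90.1, 64.2]), 2.2, 1346) 0.034694719547886194
t 6.38 shift [-0.032 -0.015  0.588] turn [ 0.    -0.    -0.001] q6 -1.53 gap 0.093
```

```bash
python3 -m handwheel '[{"hand":1,"x":-0.034,"y":-0.01,"z":0.2,"wx":0,"wy":0,"wz":0},{"hand":1,"x":-0.034,"y":-0.01,"z":0.4,"wx":0,"wy":0,"wz":0},{"hand":1,"x":-0.034,"y":-0.01,"z":0.55,"wx":0,"wy":0,"wz":0},{"hand":1,"x":-0.034,"y":-0.01,"z":0.588,"wx":0,"wy":0,"wz":0},{"hand":1,"x":-0.034,"y":-0.01,"z":0.588,"wx":0,"wy":0,"wz":0},{"hand":0,"x":-0.034,"y":-0.01,"z":0.588,"wx":0,"wy":0,"wz":0},{"hand":0,"x":-0.034,"y":-0.01,"z":0.588,"wx":0,"wy":0,"wz":0},{"hand":0,"x":-0.034,"y":-0.01,"z":0.588,"wx":0,"wy":0,"wz":0},{"hand":0,"x":-0.034,"y":-0.01,"z":0.588,"wx":0,"wy":0,"wz":0},{"hand":0,"x":-0.034,"y":-0.01,"z":0.588,"wx":0,"wy":0,"wz":0},{"hand":0,"x":-0.034,"y":-0.01,"z":0.588,"wx":0,"wy":0,"wz":0},{"hand":0,"x":-0.034,"y":-0.01,"z":0.588,"wx":0,"wy":0,"wz":0}]'; python3 -m handwheel '[{"hand":0,"x":0,"y":0,"z":-0.15,"wx":0,"wy":0,"wz":0},{"hand":0,"x":0,"y":0,"z":-0.4,"wx":0,"wy":0,"wz":0},{"hand":0,"x":0,"y":0,"z":-0.6,"wx":0,"wy":0,"wz":0},{"hand":0,"x":0,"y":0,"z":-0.7,"wx":0,"wy":0,"wz":0},{"hand":0,"x":0,"y":0,"z":-0.7,"wx":0,"wy":0,"wz":0}]'
python3 - <<'E'
from h import *
to(.4695,.2805,.10,91.7)
E
```

```text
time_s: 7.38
tool_pos: [0.5899, 0.1325, 0.0055]
eef_rot: [0.0, 0.001, 1.0, 0.0]
force: [-0.1, -0.3, 3.2]
finger_gap: 0.0552
gripper_force: 30.0
time_s: 7.8
tool_pos: [0.5924, 0.1327, 0.1143]
eef_rot: [0.004, 0.001, 1.0, 0.0]
force: [0.5, -0.2, -0.6]
finger_gap: 0.0554
gripper_force: 30.0
t 7.8 shift [0.822 0.984 0.089] turn [ 0.    0.01 -0.04] q6 -1.53 gap 0.055
```

```bash
python3 -m handwheel '[{"hand":0,"x":0.2,"y":0.2,"z":0,"wx":0,"wy":0,"wz":-0.04},{"hand":0,"x":0.4,"y":0.4,"z":0,"wx":0,"wy":0,"wz":-0.04},{"hand":0,"x":0.6,"y":0.6,"z":0.05,"wx":0,"wy":0,"wz":-0.04},{"hand":0,"x":0.75,"y":0.8,"z":0.09,"wx":0,"wy":0,"wz":-0.04},{"hand":0,"x":0.82,"y":0.98,"z":0.09,"wx":0,"wy":0,"wz":-0.04},{"hand":0,"x":0.82,"y":0.98,"z":0.09,"wx":0,"wy":0,"wz":-0.04},{"hand":0,"x":0.82,"y":0.98,"z":0.09,"wx":0,"wy":0,"wz":-0.04},{"hand":0,"x":0.82,"y":0.98,"z":0.09,"wx":0,"wy":0,"wz":-0.04}]'
python3 - <<'E'
from h import *
p=snapshot("wrist");save(p,"w2.png");W=pts(p)
q=near(W,(.470,.28),.07,.028,.045);print(rect(q),q[:,:2].min(0),q[:,:2].max(0))
W=pts(snapshot("side"));q=near(W,(.470,.28),.07,.030,.045);print(rect(q),len(q))
s=telemetry.state();print(s["tool_pos"]);h=s["tool_pos"][2]-.0055+.018
for c in ("wrist","side"):
    W=pts(snapshot(c)); print(disc(W,s["tool_pos"],.056,h,.034))
to(.4706,.2805,.0405,91.7)
E
```

```text
time_s: 8.47
tool_pos: [0.4666, 0.2793, 0.0954]
eef_rot: [-0.001, -0.015, 1.0, -0.0]
force: [0.2, -0.7, -1.2]
finger_gap: 0.0552
gripper_force: 30.0
(array([446.4, 280.2]), array([60.9, 42.5]), 89.3, 3074) [0.4252623  0.24979635] [0.46806642 0.31042663]
(array([469.7, 282.6]), array([89.3, 62.3]), 1.5, 1278) 1278
[0.46740496 0.27872437 0.09586262]
(array([0.4585, 0.2784, 0.4614, 0.2785, 0.1081, 0.0651]), 7137)
(array([0.4641, 0.2805, 0.4444, 0.2847, 0.1075, 0.0556]), 107)
t 8.67 shift [-0.021  0.012  0.371] turn [-0.    -0.    -0.002] q6 -1.27 gap 0.056
```

View pics/w2.png

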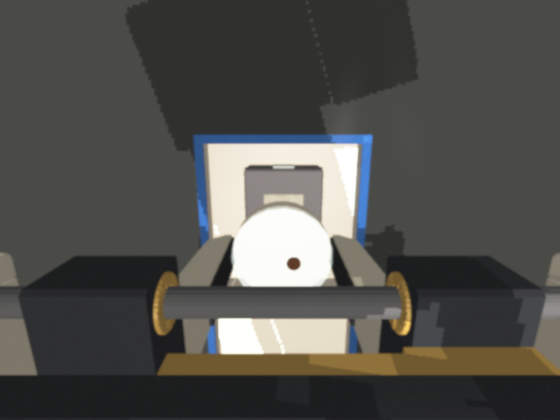

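The dish (283,253) is held level above the box (284,190), which lies square in the large compartment.

```bash
python3 -m handwheel '[{"hand":0,"x":-0.024,"y":0.009,"z":0.1,"wx":0,"wy":0,"wz":0},{"hand":0,"x":-0.024,"y":0.009,"z":0.2,"wx":0,"wy":0,"wz":0},{"hand":0,"x":-0.024,"y":0.009,"z":0.28,"wx":0,"wy":0,"wz":0},{"hand":0,"x":-0.024,"y":0.009,"z":0.34,"wx":0,"wy":0,"wz":0},{"hand":0,"x":-0.024,"y":0.009,"z":0.366,"wx":0,"wy":0,"wz":0},{"hand":0,"x":-0.024,"y":0.009,"z":0.372,"wx":0,"wy":0,"wz":0},{"hand":0,"x":-0.024,"y":0.009,"z":0.372,"wx":0,"wy":0,"wz":0},{"hand":0,"x":-0.024,"y":0.009,"z":0.372,"wx":0,"wy":0,"wz":0}]'
```

```text
time_s: 9.33
tool_pos: [0.471, 0.2812, 0.041]
eef_rot: [0.0, -0.015, 1.0, 0.0]
force: [0.7, 0.4, -0.7]
finger_gap: 0.0552
gripper_force: 30.0
```

```bash
python3 -m handwheel '[{"hand":0,"x":0,"y":-0.006,"z":0.004,"wx":0,"wy":0,"wz":0},{"hand":0,"x":0,"y":-0.006,"z":0.004,"wx":0,"wy":0,"wz":0},{"hand":0.8,"x":0,"y":-0.006,"z":0.004,"wx":0,"wy":0,"wz":0},{"hand":0.8,"x":0,"y":-0.006,"z":0.004,"wx":0,"wy":0,"wz":0},{"hand":0.8,"x":0,"y":-0.006,"z":0.004,"wx":0,"wy":0,"wz":0},{"hand":0.8,"x":0,"y":-0.006,"z":0.004,"wx":0,"wy":0,"wz":0},{"hand":0.8,"x":0,"y":-0.006,"z":0.004,"wx":0,"wy":0,"wz":0},{"hand":1,"x":0,"y":-0.006,"z":-0.1,"wx":0,"wy":0,"wz":0},{"hand":1,"x":0,"y":-0.006,"z":-0.3,"wx":0,"wy":0,"wz":0},{"hand":1,"x":0,"y":-0.006,"z":-0.5,"wx":0,"wy":0,"wz":0},{"hand":1,"x":0,"y":-0.006,"z":-0.7,"wx":0,"wy":0,"wz":0},{"hand":1,"x":0,"y":-0.006,"z":-0.7,"wx":0,"wy":0,"wz":0}]'
python3 - <<'E'
from h import *
to(.453,-.02,.15,20)
W=pts(snapshot("side"));print(disc(W,(.47,.28),.056,.053))
q=near(W,(.470,.28),.07,.030,.040);print(rect(q))
E
```

```text
time_s: 10.33
tool_pos: [0.4739, 0.2816, 0.1518]
eef_rot: [0.005, -0.015, 1.0, 0.002]
force: [1.4, 0.5, 0.1]
finger_gap: 0.0927
gripper_force: 0.0
t 10.33 shift [ 0.2   -2.006  0.003] turn [0.011 0.009 1.594] q6 -1.27 gap 0.093
(array([0.4698, 0.2816, 0.4684, 0.2838, 0.0525, 0.0587]), 650)
(array([470.2, 281.5]), array([89.3, 63.8]), 3.1, 742)
```

```bash
python3 -m handwheel '[{"hand":1,"x":0.07,"y":-1,"z":0,"wx":0,"wy":0,"wz":0},{"hand":1,"x":0.07,"y":-1,"z":0,"wx":0,"wy":0,"wz":0},{"hand":1,"x":0.07,"y":-1,"z":0,"wx":0,"wy":0,"wz":0},{"hand":1,"x":0.07,"y":-1,"z":0,"wx":0,"wy":0,"wz":0}]'; python3 -m handwheel '[{"hand":1,"x":0.07,"y":-1,"z":0,"wx":0,"wy":0,"wz":0},{"hand":1,"x":0.07,"y":-1,"z":0,"wx":0,"wy":0,"wz":0},{"hand":1,"x":0.07,"y":-1,"z":0,"wx":0,"wy":0,"wz":0},{"hand":1,"x":0.07,"y":-1,"z":0,"wx":0,"wy":0,"wz":0},{"hand":1,"x":0.07,"y":-1,"z":0,"wx":0,"wy":0,"wz":0}]'
python3 - <<'E'
from h import *
to(.4538,-.1308,.10,90)
E
```

```text
time_s: 10.72
tool_pos: [0.463, 0.1273, 0.1443]
eef_rot: [-0.001, -0.015, 1.0, -0.001]
force: [0.9, 0.7, -0.1]
finger_gap: 0.0932
gripper_force: 0.0
time_s: 11.13
tool_pos: [0.4579, -0.0244, 0.1446]
eef_rot: [-0.001, -0.013, 1.0, -0.001]
force: [-0.1, 0.2, -0.4]
finger_gap: 0.093
gripper_force: 0.0
t 11.13 shift [ 0.045 -0.708  0.299] turn [-0.002 -0.002  0.032] q6 -1.89 gap 0.093
```

```bash
python3 -m handwheel '[{"hand":1,"x":0.025,"y":-0.708,"z":0,"wx":0,"wy":0,"wz":0.03},{"hand":1,"x":0.025,"y":-0.708,"z":0,"wx":0,"wy":0,"wz":0.03},{"hand":1,"x":0.025,"y":-0.708,"z":0.1,"wx":0,"wy":0,"wz":0.03},{"hand":1,"x":0.025,"y":-0.708,"z":0.1,"wx":0,"wy":0,"wz":0.03},{"hand":1,"x":0.025,"y":-0.708,"z":0.1,"wx":0,"wy":0,"wz":0.03},{"hand":1,"x":0.025,"y":-0.708,"z":0.1,"wx":0,"wy":0,"wz":0.03}]'
python3 - <<'E'
from h import *
p=snapshot("wrist");save(p,"w3.png");W=pts(p);print(disc(W,(.4538,-.1308),.036,.066,.034),disc(W,(.525,-.136),.036,.066,.034))
to(.4538,-.1308,.03,90)
E
```

```text
time_s: 11.63
tool_pos: [0.4572, -0.1252, 0.1299]
eef_rot: [-0.001, -0.003, 1.0, 0.001]
force: [0.1, -0.3, 0.1]
finger_gap: 0.0932
gripper_force: 0.0
(array([ 0.453 , -0.1317,  0.4519, -0.1317,  0.0659,  0.036 ]), 1559) (array([ 0.5177, -0.1361,  0.5117, -0.136 ,  0.0654,  0.0324]), 359)
t 11.68 shift [ 0.024 -0.039  0.668] turn [ 0.001 -0.001  0.009] q6 -2.08 gap 0.093
```

View pics/w3.png

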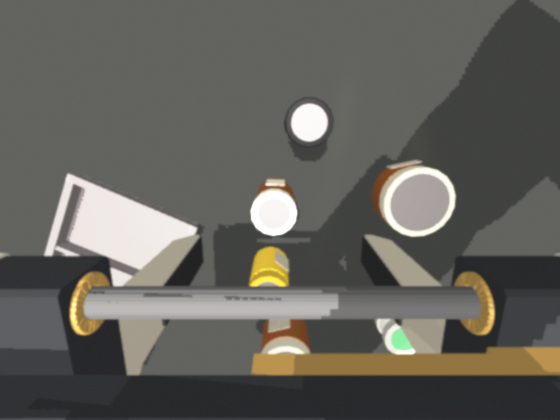

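The amber narrow jar (274,212) sits between the fingers' lines, with the black jar at (309,122) and the yellow one at (269,270). Both finger paths are clear.

```bash
python3 -m handwheel '[{"hand":1,"x":0.028,"y":-0.045,"z":0.1,"wx":0,"wy":0,"wz":0},{"hand":1,"x":0.028,"y":-0.045,"z":0.2,"wx":0,"wy":0,"wz":0},{"hand":1,"x":0.028,"y":-0.045,"z":0.4,"wx":0,"wy":0,"wz":0},{"hand":1,"x":0.028,"y":-0.045,"z":0.6,"wx":0,"wy":0,"wz":0},{"hand":1,"x":0.028,"y":-0.045,"z":0.67,"wx":0,"wy":0,"wz":0},{"hand":1,"x":0.028,"y":-0.045,"z":0.67,"wx":0,"wy":0,"wz":0},{"hand":0,"x":0.028,"y":-0.045,"z":0.67,"wx":0,"wy":0,"wz":0},{"hand":0,"x":0.028,"y":-0.045,"z":0.67,"wx":0,"wy":0,"wz":0},{"hand":0,"x":0.028,"y":-0.045,"z":0.67,"wx":0,"wy":0,"wz":0},{"hand":0,"x":0.028,"y":-0.045,"z":0.67,"wx":0,"wy":0,"wz":0},{"hand":0,"x":0.028,"y":-0.045,"z":0.67,"wx":0,"wy":0,"wz":0},{"hand":0,"x":0.028,"y":-0.045,"z":0.67,"wx":0,"wy":0,"wz":0},{"hand":0,"x":0.028,"y":-0.045,"z":0.67,"wx":0,"wy":0,"wz":0},{"hand":0,"x":0.028,"y":-0.045,"z":0.67,"wx":0,"wy":0,"wz":0},{"hand":0,"x":0.028,"y":-0.045,"z":0.67,"wx":0,"wy":0,"wz":0}]'; python3 -m handwheel '[{"hand":0,"x":0,"y":0,"z":-0.15,"wx":0,"wy":0,"wz":0},{"hand":0,"x":0,"y":0,"z":-0.4,"wx":0,"wy":0,"wz":0},{"hand":0,"x":0,"y":0,"z":-0.6,"wx":0,"wy":0,"wz":0},{"hand":0,"x":0,"y":0,"z":-0.8,"wx":0,"wy":0,"wz":0},{"hand":0,"x":0,"y":0,"z":-0.9,"wx":0,"wy":0,"wz":0},{"hand":0,"x":0,"y":0,"z":-0.9,"wx":0,"wy":0,"wz":0},{"hand":0,"x":0,"y":0,"z":-0.9,"wx":0,"wy":0,"wz":0}]'
python3 - <<'E'
from h import *
to(.5783,.2824,.16,91.7)
E
```

```text
time_s: 12.93
tool_pos: [0.4536, -0.1332, 0.0301]
eef_rot: [-0.0, -0.003, 1.0, 0.0]
force: [-0.2, 1.6, 1.4]
finger_gap: 0.0373
gripper_force: 0.4
time_s: 13.52
tool_pos: [0.4539, -0.1333, 0.1652]
eef_rot: [0.001, -0.003, 1.0, -0.0]
force: [-1.0, -0.9, -0.7]
finger_gap: 0.0354
gripper_force: 30.0
t 13.52 shift [-0.847  2.766  0.034] turn [-0.001  0.002 -0.03 ] q6 -2.1 gap 0.035
```

```bash
python3 -m handwheel '[{"hand":0,"x":-0.1,"y":0.2,"z":0,"wx":0,"wy":0,"wz":0},{"hand":0,"x":-0.2,"y":0.45,"z":0,"wx":0,"wy":0,"wz":0},{"hand":0,"x":-0.28,"y":0.7,"z":0,"wx":0,"wy":0,"wz":0},{"hand":0,"x":-0.28,"y":0.95,"z":0,"wx":0,"wy":0,"wz":0}]'; python3 -m handwheel '[{"hand":0,"x":-0.1,"y":0.25,"z":0,"wx":0,"wy":0,"wz":0},{"hand":0,"x":-0.2,"y":0.5,"z":0,"wx":0,"wy":0,"wz":0},{"hand":0,"x":-0.28,"y":0.75,"z":0,"wx":0,"wy":0,"wz":0},{"hand":0,"x":-0.28,"y":0.95,"z":0,"wx":0,"wy":0,"wz":0}]'; python3 -m handwheel '[{"hand":0,"x":-0.1,"y":0.25,"z":0,"wx":0,"wy":0,"wz":-0.03},{"hand":0,"x":-0.2,"y":0.5,"z":0,"wx":0,"wy":0,"wz":-0.03},{"hand":0,"x":-0.28,"y":0.7,"z":0,"wx":0,"wy":0,"wz":-0.03},{"hand":0,"x":-0.28,"y":0.8,"z":0,"wx":0,"wy":0,"wz":-0.03},{"hand":0,"x":-0.28,"y":0.84,"z":0,"wx":0,"wy":0,"wz":-0.03},{"hand":0,"x":-0.28,"y":0.84,"z":0,"wx":0,"wy":0,"wz":-0.03},{"hand":0,"x":-0.28,"y":0.84,"z":0,"wx":0,"wy":0,"wz":-0.03}]'
python3 - <<'E'
from h import *
to(.579,.2824,.035,91.7)
E
```

```text
time_s: 13.85
tool_pos: [0.4953, 0.0109, 0.1627]
eef_rot: [-0.001, -0.002, 1.0, 0.0]
force: [1.4, 0.2, -0.4]
finger_gap: 0.0358
gripper_force: 30.0
time_s: 14.18
tool_pos: [0.5362, 0.1549, 0.1623]
eef_rot: [-0.001, -0.003, 1.0, 0.0]
force: [1.4, -0.1, -1.1]
finger_gap: 0.0355
gripper_force: 30.0
time_s: 14.77
tool_pos: [0.576, 0.2774, 0.1637]
eef_rot: [-0.001, -0.015, 1.0, -0.001]
force: [0.0, 0.3, -0.9]
finger_gap: 0.0356
gripper_force: 30.0
t 14.77 shift [-0.023  0.034  0.858] turn [-0.002 -0.003  0.   ] q6 -1.33 gap 0.036
```

```bash
python3 -m handwheel '[{"hand":0,"x":-0.02,"y":0.02,"z":0.2,"wx":0,"wy":0,"wz":0},{"hand":0,"x":-0.02,"y":0.02,"z":0.4,"wx":0,"wy":0,"wz":0},{"hand":0,"x":-0.02,"y":0.02,"z":0.6,"wx":0,"wy":0,"wz":0},{"hand":0,"x":-0.02,"y":0.02,"z":0.75,"wx":0,"wy":0,"wz":0},{"hand":0,"x":-0.02,"y":0.02,"z":0.8,"wx":0,"wy":0,"wz":0},{"hand":0,"x":-0.02,"y":0.02,"z":0.8,"wx":0,"wy":0,"wz":0},{"hand":0,"x":-0.02,"y":0.02,"z":0.8,"wx":0,"wy":0,"wz":0}]'
python3 - <<'E'
from h import *
to(.579,.2824,.0332,91.7)
E
```

```text
time_s: 15.35
tool_pos: [0.5805, 0.2806, 0.0459]
eef_rot: [0.0, -0.014, 1.0, -0.0]
force: [0.8, 0.2, 0.3]
finger_gap: 0.0358
gripper_force: 30.0
t 15.35 shift [0.01  0.013 0.085] turn [-0.     0.001 -0.002] q6 -1.32 gap 0.036
```

```bash
python3 -m handwheel '[{"hand":0,"x":0.01,"y":0.01,"z":0.04,"wx":0,"wy":0,"wz":0},{"hand":0,"x":0.01,"y":0.01,"z":0.07,"wx":0,"wy":0,"wz":0},{"hand":0,"x":0.01,"y":0.01,"z":0.085,"wx":0,"wy":0,"wz":0},{"hand":0,"x":0.01,"y":0.01,"z":0.085,"wx":0,"wy":0,"wz":0},{"hand":0,"x":0.01,"y":0.01,"z":0.085,"wx":0,"wy":0,"wz":0}]'
```

```text
time_s: 15.77
tool_pos: [0.5798, 0.2834, 0.0351]
eef_rot: [0.002, -0.015, 1.0, 0.0]
force: [-1.6, -1.2, 9.3]
finger_gap: 0.0356
gripper_force: 30.0
```

```bash
python3 -m handwheel '[{"hand":0.6,"x":0,"y":0,"z":0,"wx":0,"wy":0,"wz":0},{"hand":0.6,"x":0,"y":0,"z":0,"wx":0,"wy":0,"wz":0},{"hand":0.6,"x":0,"y":0,"z":0,"wx":0,"wy":0,"wz":0},{"hand":0.6,"x":0,"y":0,"z":0,"wx":0,"wy":0,"wz":0},{"hand":0.6,"x":0,"y":0,"z":-0.15,"wx":0,"wy":0,"wz":0},{"hand":0.6,"x":0,"y":0,"z":-0.4,"wx":0,"wy":0,"wz":0},{"hand":1,"x":0,"y":0,"z":-0.7,"wx":0,"wy":0,"wz":0},{"hand":1,"x":0,"y":0,"z":-0.85,"wx":0,"wy":0,"wz":0},{"hand":1,"x":0,"y":0,"z":-0.85,"wx":0,"wy":0,"wz":0}]'
python3 - <<'E'
from h import *
p=snapshot("side");save(p,"s1.png",(150,150,370,380),2.5);W=pts(p)
print(disc(W,(.579,.2824),.036,.069),disc(W,(.47,.28),.056,.053))
to(.4505,-.0054,.13,65.5)
E
```

```text
time_s: 16.52
tool_pos: [0.5821, 0.2843, 0.1672]
eef_rot: [0.006, -0.015, 1.0, 0.002]
force: [0.8, 0.3, 0.5]
finger_gap: 0.0714
gripper_force: 0.0
(array([0.5788, 0.2844, 0.5783, 0.2858, 0.0685, 0.0381]), 265) (array([0.4703, 0.2812, 0.4683, 0.2834, 0.0527, 0.0601]), 653)
t 16.57 shift [ 0.927 -1.902  0.215] turn [0.005 0.009 0.583] q6 -1.32 gap 0.075
```

View pics/s1.png

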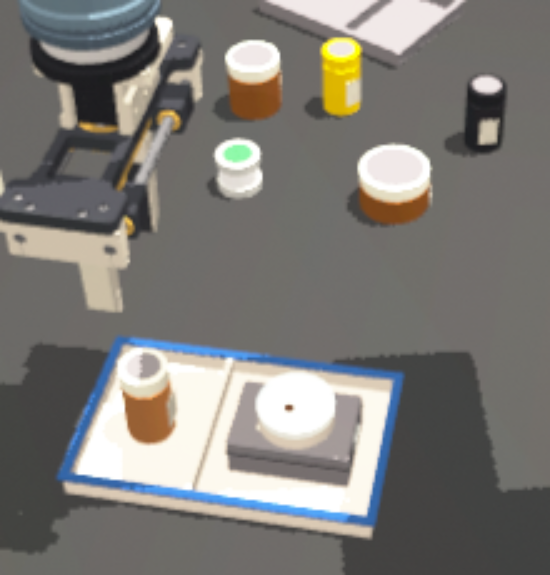

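The long tray kit is complete: the jar stands at (148,395) and the dish (297,408) is centred on the box. Next is the wide jar.

```bash
python3 -m handwheel '[{"hand":1,"x":0.46,"y":-0.96,"z":0,"wx":0,"wy":0,"wz":0},{"hand":1,"x":0.46,"y":-0.96,"z":0,"wx":0,"wy":0,"wz":0},{"hand":1,"x":0.46,"y":-0.96,"z":0,"wx":0,"wy":0,"wz":0},{"hand":1,"x":0.46,"y":-0.96,"z":0,"wx":0,"wy":0,"wz":0}]'; python3 -m handwheel '[{"hand":1,"x":0.46,"y":-0.94,"z":0.2,"wx":0,"wy":0,"wz":0.58},{"hand":1,"x":0.46,"y":-0.94,"z":0.2,"wx":0,"wy":0,"wz":0.58},{"hand":1,"x":0.46,"y":-0.94,"z":0.2,"wx":0,"wy":0,"wz":0.58},{"hand":1,"x":0.46,"y":-0.94,"z":0.2,"wx":0,"wy":0,"wz":0.58},{"hand":1,"x":0.46,"y":-0.94,"z":0.2,"wx":0,"wy":0,"wz":0.58},{"hand":1,"x":0.46,"y":-0.94,"z":0.2,"wx":0,"wy":0,"wz":0.58},{"hand":1,"x":0.46,"y":-0.94,"z":0.2,"wx":0,"wy":0,"wz":0.58}]'
python3 - <<'E'
from h import *
W=pts(snapshot("wrist"));print(disc(W,(.4505,-.0054),.062,.04))
to(.4505,-.0054,.017,65.5)
E
```

```text
time_s: 16.9
tool_pos: [0.5111, 0.1353, 0.1577]
eef_rot: [-0.002, -0.015, 1.0, -0.0]
force: [0.4, -0.8, 0.8]
finger_gap: 0.0926
gripper_force: 0.0
time_s: 17.48
tool_pos: [0.4488, -0.0056, 0.1291]
eef_rot: [-0.001, 0.211, 0.977, 0.0]
force: [-0.1, 0.5, 0.6]
finger_gap: 0.0932
gripper_force: 0.0
(array([ 0.45  , -0.0056,  0.4486, -0.0049,  0.04  ,  0.0618]), 3752)
t 17.53 shift [-0.009  0.002  0.749] turn [ 0.    -0.001  0.004] q6 -1.41 gap 0.093
```

```bash
python3 -m handwheel '[{"hand":1,"x":-0.007,"y":0,"z":0.25,"wx":0,"wy":0,"wz":0},{"hand":1,"x":-0.007,"y":0,"z":0.5,"wx":0,"wy":0,"wz":0},{"hand":1,"x":-0.007,"y":0,"z":0.7,"wx":0,"wy":0,"wz":0},{"hand":1,"x":-0.007,"y":0,"z":0.745,"wx":0,"wy":0,"wz":0},{"hand":1,"x":-0.007,"y":0,"z":0.745,"wx":0,"wy":0,"wz":0},{"hand":0,"x":-0.007,"y":0,"z":0.745,"wx":0,"wy":0,"wz":0},{"hand":0,"x":-0.007,"y":0,"z":0.745,"wx":0,"wy":0,"wz":0},{"hand":0,"x":-0.007,"y":0,"z":0.745,"wx":0,"wy":0,"wz":0},{"hand":0,"x":-0.007,"y":0,"z":0.745,"wx":0,"wy":0,"wz":0},{"hand":0,"x":-0.007,"y":0,"z":0.745,"wx":0,"wy":0,"wz":0},{"hand":0,"x":-0.007,"y":0,"z":0.745,"wx":0,"wy":0,"wz":0},{"hand":0,"x":-0.007,"y":0,"z":0.745,"wx":0,"wy":0,"wz":0}]'; python3 -m handwheel '[{"hand":0,"x":0,"y":0,"z":-0.15,"wx":0,"wy":0,"wz":0},{"hand":0,"x":0,"y":0,"z":-0.4,"wx":0,"wy":0,"wz":0},{"hand":0,"x":0,"y":0,"z":-0.6,"wx":0,"wy":0,"wz":0},{"hand":0,"x":0,"y":0,"z":-0.8,"wx":0,"wy":0,"wz":0},{"hand":0,"x":0,"y":0,"z":-0.8,"wx":0,"wy":0,"wz":0}]'
python3 - <<'E'
from h import *
for c in ("scene","side"):
    q=near(pts(snapshot(c)),(.539,-.303),.13,.015,.022); print(rect(q))
a=np.radians(-24.5); d=np.array([np.cos(a),np.sin(a)]); C=np.array([.539,-.302]); print(C+.036*d,C-.052*d)
to(*(C+.036*d),.14,65.5)
E
```

```text
time_s: 18.53
tool_pos: [0.4508, -0.0065, 0.0191]
eef_rot: [0.001, 0.211, 0.977, 0.0]
force: [-1.0, 0.8, 6.8]
finger_gap: 0.0616
gripper_force: 30.0
time_s: 18.95
tool_pos: [0.4534, -0.0072, 0.1436]
eef_rot: [0.005, 0.211, 0.977, -0.0]
force: [2.1, 0.2, -1.8]
finger_gap: 0.0614
gripper_force: 30.0
(array([ 539.4, -302.3]), array([127.8, 189.9]), 65.4, 1225)
(array([ 539.3, -302.2]), array([130.4, 191.1]), 65.4, 181)
[ 0.57175861 -0.31692896] [ 0.49168201 -0.28043595]
t 19.05 shift [-1.591 -1.55  -0.003] turn [0.001 0.004 0.002] q6 -1.41 gap 0.061
```

```bash
python3 -m handwheel '[{"hand":0,"x":-0.15,"y":-0.15,"z":0,"wx":0,"wy":0,"wz":0},{"hand":0,"x":-0.35,"y":-0.35,"z":0,"wx":0,"wy":0,"wz":0},{"hand":0,"x":-0.55,"y":-0.55,"z":0,"wx":0,"wy":0,"wz":0},{"hand":0,"x":-0.75,"y":-0.75,"z":0,"wx":0,"wy":0,"wz":0},{"hand":0,"x":-0.9,"y":-0.9,"z":0,"wx":0,"wy":0,"wz":0}]'; python3 -m handwheel '[{"hand":0,"x":-0.17,"y":-0.17,"z":0,"wx":0,"wy":0,"wz":0},{"hand":0,"x":-0.35,"y":-0.35,"z":0,"wx":0,"wy":0,"wz":0},{"hand":0,"x":-0.5,"y":-0.5,"z":0,"wx":0,"wy":0,"wz":0},{"hand":0,"x":-0.62,"y":-0.6,"z":0,"wx":0,"wy":0,"wz":0},{"hand":0,"x":-0.69,"y":-0.65,"z":0,"wx":0,"wy":0,"wz":0},{"hand":0,"x":-0.69,"y":-0.65,"z":0,"wx":0,"wy":0,"wz":0},{"hand":0,"x":-0.69,"y":-0.65,"z":0,"wx":0,"wy":0,"wz":0}]'
python3 - <<'E'
from h import *
to(.5723,-.3165,.026,65.5)
p=snapshot("wrist"); save(p,"w4.png")
E
```

```text
time_s: 19.47
tool_pos: [0.5166, -0.1872, 0.1357]
eef_rot: [-0.002, 0.212, 0.977, 0.0]
force: [0.2, 0.1, -1.6]
finger_gap: 0.0617
gripper_force: 30.0
time_s: 20.05
tool_pos: [0.5699, -0.3161, 0.1351]
eef_rot: [-0.002, 0.212, 0.977, 0.001]
force: [0.7, 1.2, -1.5]
finger_gap: 0.0615
gripper_force: 30.0
t 20.05 shift [-0.019  0.003  0.727] turn [ 0.002 -0.006  0.001] q6 -1.82 gap 0.061
```

View pics/w4.png

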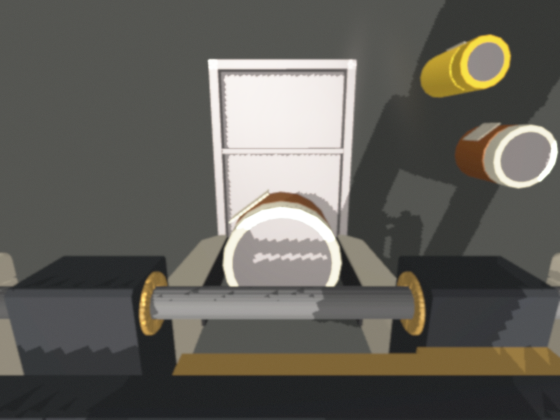

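The wide jar (282,260) hangs over the large compartment, below the cross wall (283,151), and is lined up with the tray.

```bash
python3 -m handwheel '[{"hand":0,"x":-0.012,"y":0,"z":0.2,"wx":0,"wy":0,"wz":0},{"hand":0,"x":-0.012,"y":0,"z":0.4,"wx":0,"wy":0,"wz":0},{"hand":0,"x":-0.012,"y":0,"z":0.58,"wx":0,"wy":0,"wz":0},{"hand":0,"x":-0.012,"y":0,"z":0.66,"wx":0,"wy":0,"wz":0},{"hand":0,"x":-0.012,"y":0,"z":0.69,"wx":0,"wy":0,"wz":0},{"hand":0,"x":-0.012,"y":0,"z":0.69,"wx":0,"wy":0,"wz":0},{"hand":0,"x":-0.012,"y":0,"z":0.69,"wx":0,"wy":0,"wz":0}]'
python3 - <<'E'
from h import *
to(.5723,-.3165,.0215,65.5)
E
```

```text
time_s: 20.68
tool_pos: [0.5735, -0.3174, 0.0359]
eef_rot: [0.001, 0.211, 0.977, -0.0]
force: [-0.9, -0.2, -0.9]
finger_gap: 0.0612
gripper_force: 30.0
t 20.68 shift [0.01  0.002 0.096] turn [-0.001  0.002  0.003] q6 -1.82 gap 0.061
```

```bash
python3 -m handwheel '[{"hand":0,"x":0.008,"y":0,"z":0.05,"wx":0,"wy":0,"wz":0},{"hand":0,"x":0.008,"y":0,"z":0.075,"wx":0,"wy":0,"wz":0},{"hand":0,"x":0.008,"y":0,"z":0.09,"wx":0,"wy":0,"wz":0},{"hand":0,"x":0.008,"y":0,"z":0.09,"wx":0,"wy":0,"wz":0},{"hand":0,"x":0.008,"y":0,"z":0.09,"wx":0,"wy":0,"wz":0}]'
```

```text
time_s: 21.1
tool_pos: [0.5719, -0.3171, 0.022]
eef_rot: [0.0, 0.211, 0.977, -0.0]
force: [-1.0, 1.5, 4.9]
finger_gap: 0.0613
gripper_force: 30.0
```

```bash
python3 -m handwheel '[{"hand":0.8,"x":0,"y":0,"z":0,"wx":0,"wy":0,"wz":0},{"hand":0.8,"x":0,"y":0,"z":0,"wx":0,"wy":0,"wz":0},{"hand":0.8,"x":0,"y":0,"z":0,"wx":0,"wy":0,"wz":0},{"hand":0.8,"x":0,"y":0,"z":0,"wx":0,"wy":0,"wz":0},{"hand":0.8,"x":0,"y":0,"z":-0.15,"wx":0,"wy":0,"wz":0},{"hand":0.8,"x":0,"y":0,"z":-0.4,"wx":0,"wy":0,"wz":0},{"hand":1,"x":0,"y":0,"z":-0.7,"wx":0,"wy":0,"wz":0},{"hand":1,"x":0,"y":0,"z":-0.8,"wx":0,"wy":0,"wz":0},{"hand":1,"x":0,"y":0,"z":-0.8,"wx":0,"wy":0,"wz":0}]'
python3 - <<'E'
from h import *
for c in ("scene","side"): print(disc(pts(snapshot(c)),(.572,-.3165),.062,.043))
to(.590,-.0012,.13,65.5)
E
```

```text
time_s: 21.85
tool_pos: [0.5746, -0.3189, 0.1474]
eef_rot: [0.005, 0.211, 0.977, -0.002]
force: [0.4, -1.1, 0.6]
finger_gap: 0.0896
gripper_force: 0.0
(array([ 0.5713, -0.3171,  0.5749, -0.317 ,  0.0431,  0.0641]), 730)
(array([ 0.5697, -0.3156,  0.5687, -0.3114,  0.0424,  0.0671]), 257)
t 21.95 shift [0.76  1.967 0.076] turn [-0.     0.002  0.003] q6 -1.82 gap 0.092
```

```bash
python3 -m handwheel '[{"hand":1,"x":0.38,"y":0.98,"z":0,"wx":0,"wy":0,"wz":0},{"hand":1,"x":0.38,"y":0.98,"z":0,"wx":0,"wy":0,"wz":0},{"hand":1,"x":0.38,"y":0.98,"z":0,"wx":0,"wy":0,"wz":0},{"hand":1,"x":0.38,"y":0.98,"z":0,"wx":0,"wy":0,"wz":0}]'; python3 -m handwheel '[{"hand":1,"x":0.38,"y":0.98,"z":0.08,"wx":0,"wy":0,"wz":0},{"hand":1,"x":0.38,"y":0.98,"z":0.08,"wx":0,"wy":0,"wz":0},{"hand":1,"x":0.38,"y":0.98,"z":0.08,"wx":0,"wy":0,"wz":0},{"hand":1,"x":0.38,"y":0.98,"z":0.08,"wx":0,"wy":0,"wz":0},{"hand":1,"x":0.38,"y":0.98,"z":0.08,"wx":0,"wy":0,"wz":0},{"hand":1,"x":0.38,"y":0.98,"z":0.08,"wx":0,"wy":0,"wz":0},{"hand":1,"x":0.38,"y":0.98,"z":0.08,"wx":0,"wy":0,"wz":0}]'
python3 - <<'E'
from h import *
W=pts(snapshot("wrist"));print(disc(W,(.590,-.0012),.04,.036))
to(.5903,-.0013,.017,65.5)
E
```

```text
time_s: 22.28
tool_pos: [0.5787, -0.1561, 0.1383]
eef_rot: [-0.003, 0.211, 0.977, 0.001]
force: [1.2, 0.5, -0.5]
finger_gap: 0.0927
gripper_force: 0.0
time_s: 22.87
tool_pos: [0.5885, -0.0022, 0.1275]
eef_rot: [-0.001, 0.211, 0.978, -0.0]
force: [0.1, 0.3, 0.4]
finger_gap: 0.0932
gripper_force: 0.0
(array([ 0.5904, -0.0018,  0.5896, -0.0014,  0.036 ,  0.04  ]), 1552)
t 22.92 shift [-0.006  0.015  0.739] turn [-0.001 -0.002  0.002] q6 -1.34 gap 0.093
```

```bash
python3 -m handwheel '[{"hand":1,"x":-0.008,"y":0.01,"z":0.25,"wx":0,"wy":0,"wz":0},{"hand":1,"x":-0.008,"y":0.01,"z":0.5,"wx":0,"wy":0,"wz":0},{"hand":1,"x":-0.008,"y":0.01,"z":0.7,"wx":0,"wy":0,"wz":0},{"hand":1,"x":-0.008,"y":0.01,"z":0.765,"wx":0,"wy":0,"wz":0},{"hand":1,"x":-0.008,"y":0.01,"z":0.765,"wx":0,"wy":0,"wz":0},{"hand":0,"x":-0.008,"y":0.01,"z":0.765,"wx":0,"wy":0,"wz":0},{"hand":0,"x":-0.008,"y":0.01,"z":0.765,"wx":0,"wy":0,"wz":0},{"hand":0,"x":-0.008,"y":0.01,"z":0.765,"wx":0,"wy":0,"wz":0},{"hand":0,"x":-0.008,"y":0.01,"z":0.765,"wx":0,"wy":0,"wz":0},{"hand":0,"x":-0.008,"y":0.01,"z":0.765,"wx":0,"wy":0,"wz":0},{"hand":0,"x":-0.008,"y":0.01,"z":0.765,"wx":0,"wy":0,"wz":0},{"hand":0,"x":-0.008,"y":0.01,"z":0.765,"wx":0,"wy":0,"wz":0},{"hand":0,"x":-0.008,"y":0.01,"z":0.765,"wx":0,"wy":0,"wz":0},{"hand":0,"x":-0.008,"y":0.01,"z":0.765,"wx":0,"wy":0,"wz":0},{"hand":0,"x":-0.008,"y":0.01,"z":0.765,"wx":0,"wy":0,"wz":0}]'; python3 -m handwheel '[{"hand":0,"x":0,"y":0,"z":-0.15,"wx":0,"wy":0,"wz":0},{"hand":0,"x":0,"y":0,"z":-0.4,"wx":0,"wy":0,"wz":0},{"hand":0,"x":0,"y":0,"z":-0.6,"wx":0,"wy":0,"wz":0},{"hand":0,"x":0,"y":0,"z":-0.85,"wx":0,"wy":0,"wz":0},{"hand":0,"x":0,"y":0,"z":-0.85,"wx":0,"wy":0,"wz":0}]'
python3 - <<'E'
from h import *
to(.4922,-.280,.14,65.5)
E
```

```text
time_s: 24.17
tool_pos: [0.591, -0.001, 0.0145]
eef_rot: [0.0, 0.211, 0.977, 0.0]
force: [-0.5, 0.4, 3.0]
finger_gap: 0.0394
gripper_force: 30.0
time_s: 24.58
tool_pos: [0.5952, -0.0018, 0.1494]
eef_rot: [0.006, 0.211, 0.977, 0.0]
force: [1.5, -0.2, 0.7]
finger_gap: 0.0393
gripper_force: 30.0
t 24.58 shift [-0.139 -1.973  0.059] turn [0.004 0.015 0.003] q6 -1.34 gap 0.039
```

```bash
python3 -m handwheel '[{"hand":0,"x":-0.02,"y":-0.2,"z":0,"wx":0,"wy":0,"wz":0},{"hand":0,"x":-0.04,"y":-0.45,"z":0,"wx":0,"wy":0,"wz":0},{"hand":0,"x":-0.07,"y":-0.7,"z":0,"wx":0,"wy":0,"wz":0},{"hand":0,"x":-0.07,"y":-0.98,"z":0,"wx":0,"wy":0,"wz":0}]'; python3 -m handwheel '[{"hand":0,"x":-0.02,"y":-0.25,"z":0,"wx":0,"wy":0,"wz":0},{"hand":0,"x":-0.04,"y":-0.5,"z":0,"wx":0,"wy":0,"wz":0},{"hand":0,"x":-0.07,"y":-0.75,"z":0,"wx":0,"wy":0,"wz":0},{"hand":0,"x":-0.07,"y":-0.9,"z":0,"wx":0,"wy":0,"wz":0},{"hand":0,"x":-0.07,"y":-0.97,"z":0,"wx":0,"wy":0,"wz":0},{"hand":0,"x":-0.07,"y":-0.97,"z":0,"wx":0,"wy":0,"wz":0},{"hand":0,"x":-0.07,"y":-0.97,"z":0,"wx":0,"wy":0,"wz":0}]'
python3 - <<'E'
from h import *
to(.4924,-.280,.027,65.5)
p=snapshot("wrist"); save(p,"w5.png")
E
```

```text
time_s: 24.92
tool_pos: [0.5399, -0.1397, 0.1414]
eef_rot: [0.0, 0.21, 0.978, 0.0]
force: [0.6, -0.6, -0.5]
finger_gap: 0.0395
gripper_force: 30.0
time_s: 25.5
tool_pos: [0.4894, -0.2752, 0.1414]
eef_rot: [-0.0, 0.212, 0.977, 0.001]
force: [0.1, -0.0, -1.0]
finger_gap: 0.0392
gripper_force: 30.0
t 25.5 shift [-0.032 -0.022  0.762] turn [ 0.001 -0.001  0.001] q6 -1.86 gap 0.039
```

View pics/w5.png

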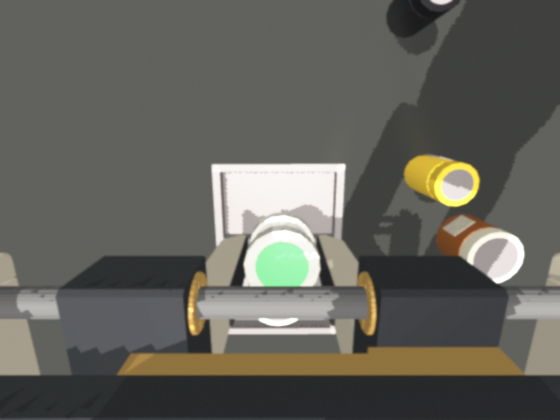

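The magnifier (282,262) is held over the small compartment, centred between its side walls (218 and 340). Lowering it.

```bash
python3 -m handwheel '[{"hand":0,"x":-0.025,"y":-0.015,"z":0.2,"wx":0,"wy":0,"wz":0},{"hand":0,"x":-0.025,"y":-0.015,"z":0.4,"wx":0,"wy":0,"wz":0},{"hand":0,"x":-0.025,"y":-0.015,"z":0.6,"wx":0,"wy":0,"wz":0},{"hand":0,"x":-0.025,"y":-0.015,"z":0.7,"wx":0,"wy":0,"wz":0},{"hand":0,"x":-0.025,"y":-0.015,"z":0.74,"wx":0,"wy":0,"wz":0},{"hand":0,"x":-0.025,"y":-0.015,"z":0.74,"wx":0,"wy":0,"wz":0},{"hand":0,"x":-0.025,"y":-0.015,"z":0.74,"wx":0,"wy":0,"wz":0}]'
python3 - <<'E'
from h import *
to(.4924,-.280,.017,65.5)
E
```

```text
time_s: 26.13
tool_pos: [0.4929, -0.2787, 0.0315]
eef_rot: [0.0, 0.21, 0.978, -0.0]
force: [-0.5, 0.1, 0.3]
finger_gap: 0.0396
gripper_force: 30.0
t 26.13 shift [-0.    -0.01   0.097] turn [-0.     0.001  0.005] q6 -1.86 gap 0.04
```

```bash
python3 -m handwheel '[{"hand":0,"x":0,"y":-0.008,"z":0.05,"wx":0,"wy":0,"wz":0},{"hand":0,"x":0,"y":-0.008,"z":0.08,"wx":0,"wy":0,"wz":0},{"hand":0,"x":0,"y":-0.008,"z":0.095,"wx":0,"wy":0,"wz":0},{"hand":0,"x":0,"y":-0.008,"z":0.097,"wx":0,"wy":0,"wz":0},{"hand":0,"x":0,"y":-0.008,"z":0.097,"wx":0,"wy":0,"wz":0}]'
```

```text
time_s: 26.55
tool_pos: [0.4919, -0.2808, 0.0174]
eef_rot: [0.001, 0.211, 0.977, -0.0]
force: [-1.0, 1.6, 5.7]
finger_gap: 0.0397
gripper_force: 30.0
```

Contact with the floor is made, so I release it and retreat.

```bash
python3 -m handwheel '[{"hand":0.6,"x":0,"y":0,"z":0,"wx":0,"wy":0,"wz":0},{"hand":0.6,"x":0,"y":0,"z":0,"wx":0,"wy":0,"wz":0},{"hand":0.6,"x":0,"y":0,"z":0,"wx":0,"wy":0,"wz":0},{"hand":0.6,"x":0,"y":0,"z":0,"wx":0,"wy":0,"wz":0},{"hand":0.6,"x":0,"y":0,"z":-0.15,"wx":0,"wy":0,"wz":0},{"hand":0.6,"x":0,"y":0,"z":-0.4,"wx":0,"wy":0,"wz":0},{"hand":1,"x":0,"y":0,"z":-0.7,"wx":0,"wy":0,"wz":0},{"hand":1,"x":0,"y":0,"z":-1,"wx":0,"wy":0,"wz":0},{"hand":1,"x":0,"y":0,"z":-1,"wx":0,"wy":0,"wz":0},{"hand":1,"x":0,"y":0,"z":-1,"wx":0,"wy":0,"wz":0}]'
python3 - <<'E'
from h import *
for c in ("scene","side"):
    p=snapshot(c);save(p,c+"9.png");W=pts(p)
    for n,xy,D,h in (("mag",(.492,-.28),.04,.039),("wide",(.572,-.3165),.062,.043),("dish",(.47,.28),.056,.053),("narrow",(.579,.283),.036,.069),("spare",(.607,-.121),.05,.058)): print(c,n,disc(W,xy,D,h))
E
```

```text
time_s: 27.38
tool_pos: [0.4934, -0.2821, 0.1701]
eef_rot: [0.003, 0.211, 0.977, -0.002]
force: [-0.2, 0.7, -1.0]
finger_gap: 0.0784
gripper_force: 0.0
scene mag (array([ 0.4919, -0.2808,  0.4949, -0.281 ,  0.039 ,  0.0427]), 266)
scene wide (array([ 0.5718, -0.3158,  0.5753, -0.3173,  0.0431,  0.0648]), 735)
scene dish (array([0.4701, 0.279 , 0.4725, 0.2778, 0.0527, 0.0586]), 339)
scene narrow (array([0.5799, 0.283 , 0.5834, 0.2807, 0.0687, 0.0393]), 186)
scene spare (array([ 0.6073, -0.1211,  0.6103, -0.1216,  0.058 ,  0.0512]), 455)
side mag (array([ 0.4903, -0.2798,  0.4898, -0.2755,  0.0382,  0.0435]), 126)
side wide (array([ 0.5719, -0.3158,  0.5694, -0.3113,  0.042 ,  0.0706]), 261)
side dish (array([0.4693, 0.2813, 0.4683, 0.283 , 0.0525, 0.0584]), 648)
side narrow (array([0.5797, 0.2841, 0.5781, 0.287 , 0.0685, 0.0385]), 271)
side spare (array([ 0.606 , -0.1199,  0.6045, -0.1168,  0.0574,  0.0533]), 235)
```

View pics/scene9.png

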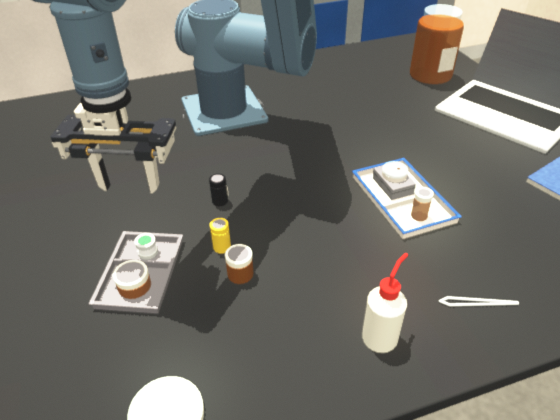

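The scene view shows both kits in place: the magnifier (146,246) and wide jar (132,280) in the grey tray, the dish on the box (394,178) and the narrow jar (422,204) in the enamel tray. The spare jar (239,264) hasn't moved, and the arm is clear.

```bash
python3 -c "
from workcell import bot
print(bot.close_job())"
```

```text
the job is handed in; nothing more can be done
None
```

Both kits are made up in the order asked, the middle-sized jar is where it was, and I handed the job in at about 27 s of the 123 s allowed; the only slip was that I let go of the slide box about 1 mm above the tray floor.

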